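# Prove the trip unit, then open the test jig and hold its arm up

### The job

Before the test jig may be opened its trip unit has to be proved: press the yellow test button fully so that the blue-tipped lever drops by itself, then lift the lever back up until it stands home again. Then take the yellow latch knob on the side of the red jig tongue, pull it out sideways against its spring as far as it goes, and lift the tongue with it off the ball until the knob is about 8 cm higher than before. Finish while still holding the tongue up there, still, in the gripper, so that a colleague can take out the blue module; leave the module and everything else on the bench where it is.

Things in the scene. Friction and masses are not known exactly. Their poses are not given: they have to be found in the camera images.
- trip: Trip unit: grey box 100 x 170 x 50 mm (x, y, z) fixed to the bench; origin at the centre of its underside, z up, -x is its front (roughly towards the robot). On top: a black button block (60 x 50 mm, its top at z=75 mm) at its +y end, and a small bearing block (22 x 12 mm, 75 mm high) at its -y end; the lever's shaft runs along y between them
- button_top (a point): Centre of the top face of the yellow test button (24 mm across, 17 mm proud of its block, 92 mm above the bench); it is pressed straight down. It lies at x=-37, y=+55 mm in the trip unit's frame
- button (a joint): Travel of the test button in m: 0 up, 0.006 fully down; spring of 2 N at first to 5 N at the bottom. At about half its travel it tips the lever over, which then falls on its own
- lever_pivot (a point): Point on the lever's turning axis (the axis is the trip unit's y), in the lever's plane: x=-25, y=-45 mm in the trip unit's frame, 66 mm above the bench
- lever_tip (a point): Centre of the blue crossbar at the lever's tip, 70 mm from the pivot: a cylinder 18 mm in diameter and 24 mm long along the trip unit's y, with flat ends; it can be pinched across its flat ends from above, with 25 mm or more free on either side
- lever (a joint): Angle of the lever in rad: 0 is up and home (the arm leans 0.12 rad past vertical towards the trip unit's +x and stays there by its weight), 1.3 is dropped (lying 1.18 rad from vertical towards the unit's -x, the tip 92 mm above the bench and 40 mm in front of the box). At angle q the tip is at 0.070*sin(0.12-q) along the unit's x and 0.070*cos(0.12-q) above the pivot. It turns freely and falls to the nearer end when let go
- jig: Test jig: aluminium base plate 280 x 120 x 15 mm (x, y, z) fixed to the bench, origin at the centre of its underside, z up. The hinge of the tongue is at its +x end between two blue posts (105 mm high), the steel ball (29 mm) on its post at x=-50 mm, the steel keeper for the latch at x=-95 mm. The blue module lies in a low nest at x=+20 mm under the tongue. The red tongue is a channel 230 x 40 mm, its top 105 mm above the bench, from the hinge to x=-115 mm
- hinge (a point): Centre of the tongue's hinge: its axis is the jig's y; at x=+115 mm, y=0 in the jig's frame and 90 mm above the bench
- knob (a point): Centre of the waist of the yellow latch knob, on the jig's -y side at x=-95, y=-60 mm and 68 mm above the bench when closed. The waist is a cylinder along the jig's y, 20 mm in diameter and 30 mm long, between an inner collar (28 mm across) and an outer flange (32 mm across); pinch it from above across the jig's x. From the hinge axis it is 210 mm in -x and 22 mm below. The base plate's top is 53 mm below it
- latch (a joint): Pull of the latch in m along the jig's -y (away from the tongue): 0 shut, 0.014 at its stop; spring of 4 N at first to 8 N at the stop. The bolt is clear of the keeper after 0.008; below that the tongue cannot rise more than about 3 mm. The knob rides on the tongue and rises with it
- tongue (a joint): Angle of the tongue in rad: 0 down on the ball, grows as the knob end rises about the hinge, 0.9 at its stop; it weighs about 0.3 to 0.6 kg and falls back when let go. The knob is 80 mm higher at about 0.39
- module_mid (a point): Centre of the blue module (60 x 44 x 27 mm) that lies loose in the jig's nest under the tongue; not to be moved
- sensor: Small blue board with two silver cylinders, 20 x 45 x 17 mm, loose beside the jig; origin at the underside; leave alone
- jar: Small glass jar with black lid, 40 mm across, 50 mm high, loose behind the trip unit; origin at the underside; leave alone
- breadboard: White plug board 55 x 165 x 16 mm, loose; origin at the underside; leave alone
- board: Green circuit board 55 x 72 x 14 mm, loose, between the robot and the work; origin at the underside; leave alone
- meter: Grey hand meter 150 x 75 x 39 mm, loose; origin at the underside; leave alone
- driver: Screwdriver with green handle, loose; leave alone

How it is judged (in metres and radians):
On the way, in this order (a step that is already met when the one before it is completed fails the run):
1. the test button is pressed while the lever is up (value of joint button above 0.0015 m and value of joint lever below 0.6 rad).
2. the lever has dropped by itself (value of joint lever above 1.2 rad and contact force between each of the arm, the fingers and lever below 0.2 N).
3. the lever is back up and home, the button released (value of joint lever below 0.08 rad and value of joint button below 0.0015 m), for 0.2 s.
4. the latch is pulled out clear of its keeper with the tongue still down (value of joint latch above 0.009 m and value of joint tongue below 0.03 rad).
At the end, for the whole second after the job is handed in: the tongue is held still by the fingers (contact force above 1 N, under 0.1 rad/s) at 0.29 to 0.7 rad, that is with the knob 6 to 13 cm above its closed height; the lever stands home within 0.08 rad and the button is out (all of step 3 and value of joint tongue between 0.29 and 0.7 rad and velocity of joint tongue between -0.1 and 0.1 rad/s and contact force between the fingers and tongue above 1 N); the arm keeps its last pose, push and grip.
It fails at once if the module is shifted in or out of its nest (15 mm) (distance of module_mid from where it was at the start of the episode above 0.015 m).
It fails at once if a bystander is moved by more than 30 mm (distance of any of sensor, jar, breadboard, board, meter, driver from where it was at the start of the episode above 0.03 m).
It also fails if it takes over 54 s, if anything falls off the work surface, if the arm or the gripper's body presses on something with over 40 N, if the wrist force passes 120 N, or if a joint passes its speed limit or range.

### The arm

A 6-joint arm with a two-finger parallel gripper is mounted at the origin on the work surface. World frame = base frame: x ahead of the robot, y to its left, z up, the work surface at z = 0. Lengths are in mm, angles in degrees, forces in N, time in s.
With the tool pointing down it reaches from about 350 to 850 mm from the base axis. Payload 8.1 kg.
Tool frame: the origin (TCP) lies at the very end of the fingers, on their centre line; the grasp point (between the pads) lies 19 mm behind it; x points along the fingers, y is the direction in which the jaws open and shut, and the axes are right-handed (so a half turn about x gives the same grasp; the last joint's range is limited). The gripper opens to 85 mm and grips with 20 to 120 N. Pads are 22 mm wide; open, the fingers measure 114 mm over their backs; the gripper's body (76 mm by 85 mm) begins 54 mm behind the grasp point. The pads swing forward as they close: fully open they stand 13 mm farther back than shut.
Start: joints at [63.117, 7.471, 85.268, -0, 87.261, -4.893], TCP at [224.647, 556.362, 231.292] pointing down, gripper open.
Joint ranges: [-169.43, 169.43], [-51.17, 129.36], [1.28, 143.12], [-76.62, 256.62], [0, 156.53], [-152.29, 152.29]. Speed limits (degrees/s): [136.94, 136.94, 159.86, 180, 180, 180].

### API

Orientations are given as [roll, pitch, yaw] about the fixed x, y, z axes, in that order (R = Rz(yaw) Ry(pitch) Rx(roll)).
In Python, from bench import sensors, snapshot, r gives the robot as it stands. The module is installed in compiled form; this text tells all that it offers.
- The arm moves only by the tool drive_tool, never from a script. Its argument "moves" is one flat list of numbers, 6 for each row, row after row: the shift along the tool's x, y, z in cm, then the turn, a rotation vector about the tool's x, y, z in degrees. In form: [tx, ty, tz, wx, wy, wz, tx, ty, tz, wx, wy, wz, ...]. A call has 1 to 20 rows; each row shifts and turns the commanded pose from where the row before left it, along the tool's axes as they then stand; what a row does not reach is not made up. A row lasts 1/12 s, in which the tool goes at most 41.7 mm and 7.16 degrees, less where a joint would pass 70% of its speed; a pose out of reach is approached as far as the arm can. A call with a gripper value outside its range is refused whole. "hand" is the finger opening in cm, from 0 to 8.54, set as the call begins (left out, the last holds). The fingers move at their own pace and stop on an object; "grip_force" is the grip in N (left out, the last holds). Time passes only in rows, so rows that do not move let the fingers close. It gives the time, the measured TCP pose, the force and the opening at its end, in the units of the state.
- sensors.sense(): the state, without advancing time (a new reading comes with each control period).
- snapshot(name): name is "scene" or "top" or "wrist"; returns a dict with "image" (480x640x3 uint8, red, green, blue), "z_map" (480x640 float32, mm along the optical axis (not along the pixel's ray), 0 where there is no reading), "camera_matrix" (3x3 intrinsics, pixels), "eye" and "orientation" of the camera in the world; the wrist camera has in their place "mount" (4x4, takes a point from camera to tool coordinates, whose origin is the TCP and whose axes are the tool frame's). Camera axes: x right, y down, z forward; pixel columns grow to the right and rows downward; lengths in mm; the calibration is good to about 2 mm. The wrist camera is an equidistant fisheye: a pixel r from the principal point sees the ray r / f radians off the axis. A picture is of the moment at which its call begins: read the wrist's pose just before it.
- r.hand_in(): hands the job in, once; it reports no verdict.
The state is a dict: "time": time; "joint_pos": joint angles; "qd": joint speeds; "joint_efforts": joint torques, N m; "tool_pos": TCP position; "tcp_rot": TCP orientation; "ft_force": force on the tool from outside, world axes, zero at the start; "wrist_torque": the same for the moment, N m; "finger_gap": finger opening in mm.
Only numpy, scipy, OpenCV 4.12 (cv2) and the standard library are available. Lean on these libraries where they do the work, as an engineer would, in place of code of your own. Each camera call takes 0.05 s, during which the arm holds its last target.

## Working session

There is one attempt and no reset: what is moved stays moved. The work goes in short steps, Python scripts to look and compute and a tool call to move; the robot and the scene stay as the last step left them, time stands still between calls to the robot, and variables do not carry over. Pictures are saved under pics/ and viewed, and the job is handed in when it is done.

Besides the shell and the picture viewer there is one more tool, called as name(argument=value, ...) on one line, values as JSON. drive_tool: Moves the arm, as the interface text tells. Its arguments: {"type":"object","properties":{"moves":{"type":"array","items":{"type":"number"}},"hand":{"type":"number"},"grip_force":{"type":"number"}},"required":["moves"]}

```bash
mkdir -p pics; python3 - <<'E'
from bench import sensors, snapshot, r
import cv2,pickle
print(sensors.sense())
d={}
for n in ["scene","top"]:
    s=snapshot(n); d[n]=s
    cv2.imwrite(f"pics/{n}0.png",s["image"][:,:,::-1])
    print(n,s["camera_matrix"],s["eye"],s["orientation"])
pickle.dump(d,open("d0.pkl","wb"))
E
```

```text
{'time': 0.0, 'joint_pos': array([ 6.31167396e+01,  7.51600242e+00,  8.53295459e+01,  2.27707717e-03,
        8.72614566e+01, -4.89066605e+00]), 'qd': array([-0.06159267,  0.01469831,  0.04159686,  0.03069339,  0.0305379 ,
       -0.04550877]), 'joint_efforts': array([-2.16653054e-03, -5.69399321e+01, -5.00542259e+01, -8.19689558e-04,
        1.46614504e-02, -2.57907044e-05]), 'tool_pos': array([224.38478102, 555.86974863, 230.23255404]), 'tcp_rot': array([ -96.10824071,   89.89297089, -118.10094598]), 'ft_force': array([-0.37288192,  0.52610312,  0.45353672]), 'wrist_torque': array([ 0.03014282, -0.00606602, -0.01338583]), 'finger_gap': 85.03989231440663}
scene [[526.35658566   0.         318.65219864]
 [  0.         526.35658566 231.73695252]
 [  0.           0.           1.        ]] [1275.6244705   530.80339173 1164.66436679] [-1.40361073e+02 -4.99354226e-02  1.27801883e+02]
top [[472.23876734   0.         315.2774341 ]
 [  0.         472.23876734 251.08153877]
 [  0.           0.           1.        ]] [ 296.96887538  -29.88405414 1360.76458817] [-1.67128904e+02 -6.64646005e-02 -8.58582245e+01]
```

View pics/scene0.png

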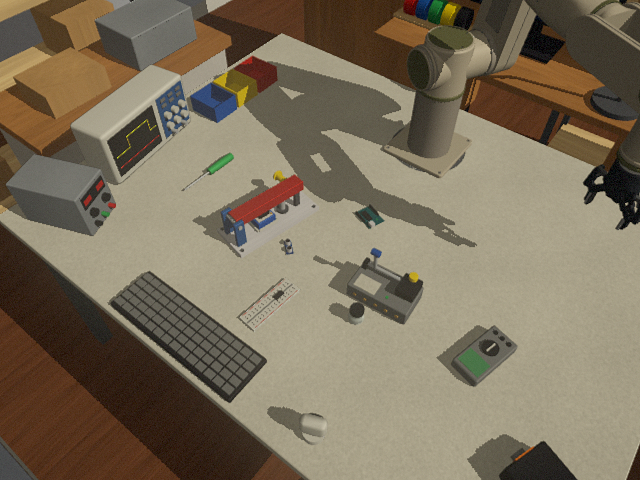

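View pics/top0.png

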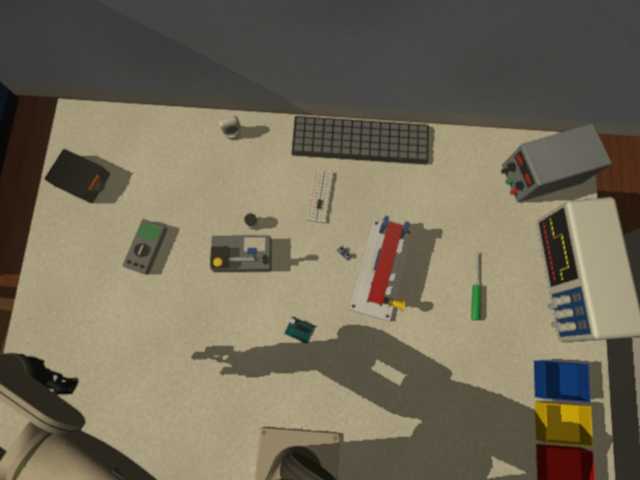

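Scene: button at about (414,278), lever tip (376,252), knob (279,176). Top: button (217,262), blue tip (252,251), knob (399,304). The lever is up. Next I measure with depth.

```bash
cat > h.py <<'E'
import numpy as np,cv2
from scipy.spatial.transform import Rotation as R
def world(s):
    K=s["camera_matrix"];z=s["z_map"];v,u=np.mgrid[:480,:640]
    p=np.stack([(u-K[0,2])/K[0,0]*z,(v-K[1,2])/K[1,1]*z,z],-1)
    M=R.from_euler("xyz",s["orientation"],degrees=True).as_matrix()
    return p@M.T+s["eye"]
def proj(s,P):
    M=R.from_euler("xyz",s["orientation"],degrees=True).as_matrix()
    c=(np.atleast_2d(P)-s["eye"])@M; K=s["camera_matrix"]
    return np.c_[c[:,0]/c[:,2]*K[0,0]+K[0,2],c[:,1]/c[:,2]*K[1,1]+K[1,2]]
E
python3 - <<'E'
import pickle;from h import *
d=pickle.load(open("d0.pkl","rb"))
for n,rois in dict(scene=dict(button=(400,265,425,290),tip=(366,245,386,262),knob=(268,165,292,188),tongue=(220,175,310,225)),top=dict(button=(208,252,228,272),tip=(244,244,260,258),knob=(388,295,408,312),tongue=(360,215,412,308),boxtop=(205,230,275,275))).items():
    s=d[n];W=world(s);hsv=cv2.cvtColor(s["image"],cv2.COLOR_RGB2HSV)
    for k,(a,b,c,e) in rois.items():
        h=hsv[b:e,a:c].astype(int);w=W[b:e,a:c].reshape(-1,3);h=h.reshape(-1,3)
        sat=(h[:,1]>130)&(h[:,2]>50)
        rng={'button':(18,35),'knob':(18,35),'tip':(100,130),'tongue':(-1,8),'boxtop':(-1,181)}[k]
        m=(h[:,0]>rng[0])&(h[:,0]<rng[1])&sat
        if k=='boxtop': m=(w[:,2]>44)&(w[:,2]<56)
        w=w[m]
        if k=='tongue': w=w[w[:,2]>98]
        print(n,k,len(w),w.mean(0).round(1),np.percentile(w,5,axis=0).round(1),np.percentile(w,95,axis=0).round(1))
        if k in('tongue','boxtop'):
            r=cv2.minAreaRect(w[:,:2].astype(np.float32)); print('  ',r, cv2.boxPoints(r).round(1).tolist())
E
```

```text
scene button 84 [559.  265.7 114.3] [531.1 248.9  76.8] [551.5 268.7  96.5]
scene tip 33 [569.4 163.1 142.3] [565.  152.7 135.9] [574.1 171.3 146.1]
scene knob 86 [ 465.5 -245.3   75.7] [ 453.7 -258.7   66.2] [ 473.7 -224.    82.2]
scene tongue 932 [ 579.2 -193.3  112.4] [ 471.9 -229.4   99.9] [ 672.7 -166.2  108.6]
   ((923.2516479492188, 101.04034423828125), (1093.4053955078125, 199.79037475585938), 40.29584503173828) [[441.70001220703125, -176.3000030517578], [570.9000244140625, -328.70001220703125], [1404.800048828125, 378.3999938964844], [1275.5999755859375, 530.7999877929688]]
top button 83 [538.1 256.3  86.9] [527.1 244.8  72.2] [551.3 270.7  95.1]
top tip 17 [564.9 157.4 144. ] [562.  150.4 141.2] [567.8 163.8 146.9]
top knob 129 [ 460.2 -243.9   74. ] [ 448.7 -263.    66.4] [ 472.4 -223.2   83.1]
top tongue 1168 [ 563.  -201.3  110.1] [ 465.  -231.5  100.4] [ 665.6 -171.9  108.9]
   ((474.78875732421875, -159.89437866210938), (85.87581634521484, 432.1060485839844), 65.06853485107422) [[260.79998779296875, -107.80000305175781], [652.5999755859375, -289.8999938964844], [688.7999877929688, -212.0], [297.0, -29.899999618530273]]
top boxtop 1325 [584.  191.   49.8] [533.  123.5  45.5] [623.3 272.9  54. ]
   ((576.95458984375, 203.07456970214844), (99.507080078125, 170.5882110595703), 4.659090518951416) [[520.4000244140625, 284.0], [534.2999877929688, 114.0], [633.5, 122.0999984741211], [619.5999755859375, 292.1000061035156]]
```

```bash
python3 - <<'E'
import pickle;from h import *
d=pickle.load(open("d0.pkl","rb"))
for n,(a,b,c,e) in dict(scene=(220,170,310,225),top=(360,210,412,308)).items():
    s=d[n];W=world(s);hsv=cv2.cvtColor(s["image"],cv2.COLOR_RGB2HSV)
    h=hsv[b:e,a:c].astype(int).reshape(-1,3);w=W[b:e,a:c].reshape(-1,3)
    m=(h[:,1]>130)&((h[:,0]<8)|(h[:,0]>172))&(w[:,2]>100)&(w[:,2]<112)&(s["z_map"][b:e,a:c].ravel()>0)
    w=w[m]; r=cv2.minAreaRect(w[:,:2].astype(np.float32)); print(n,r,cv2.boxPoints(r).round(1).tolist(),np.median(w[:,2]))
# predict pixels of model
def fr(o,yaw): 
    c,s_=np.cos(np.radians(yaw)),np.sin(np.radians(yaw)); return lambda p: np.array([o[0]+c*p[0]-s_*p[1],o[1]+s_*p[0]+c*p[1],p[2]])
T=fr((577,203),4.66)
for n in d:
    print(n,[proj(d[n],T(p)).round(1).tolist() for p in [(-37,55,92),(-16.6,-45,135.5),(-50,-85,50),(50,-85,50),(50,85,50),(-50,85,50)]])
    x=0
# plate: z 10-20
s=d["top"];W=world(s);sub=W[205:330,340:425].reshape(-1,3);w=sub[(sub[:,2]>10)&(sub[:,2]<20)]
print(cv2.minAreaRect(w[:,:2].astype(np.float32)))
print(R.from_euler("xyz",[-96.108,89.893,-118.1],degrees=True).as_matrix().round(3))
for n,(a,b,c,e) in dict(scene=(170,130,430,340),top=(190,190,440,340)).items():
    cv2.imwrite(f"pics/{n}crop.png",cv2.resize(d[n]["image"][b:e,a:c,::-1],None,fx=3,fy=3,interpolation=cv2.INTER_CUBIC))
E
```

```text
scene ((569.9644775390625, -199.49264526367188), (44.05206298828125, 229.52037048339844), 77.70361328125) [[453.1000061035156, -196.60000610351562], [677.4000244140625, -245.5], [686.7999877929688, -202.39999389648438], [462.5, -153.5]] 104.63472375445122
top ((566.5806274414062, -203.0315399169922), (39.47161865234375, 228.08985900878906), 78.01405334472656) [[450.8999938964844, -198.6999969482422], [674.0, -246.0], [682.2000122070312, -207.39999389648438], [459.1000061035156, -160.0]] 104.86144610395093
scene [[[413.1, 273.6]], [[375.3, 250.9]], [[365.6, 255.6]], [[346.0, 281.9]], [[405.7, 313.6]], [[423.7, 284.9]]]
top [[[217.4, 262.2]], [[252.0, 251.1]], [[269.9, 269.2]], [[270.3, 235.0]], [[211.0, 235.5]], [[209.6, 269.8]]]
((578.4796142578125, -169.63035583496094), (192.1602020263672, 291.4859619140625), 77.8238754272461)
[[-0.001  0.374  0.927]
 [-0.002  0.927 -0.374]
 [-1.    -0.002 -0.   ]]
```

View pics/topcrop.png

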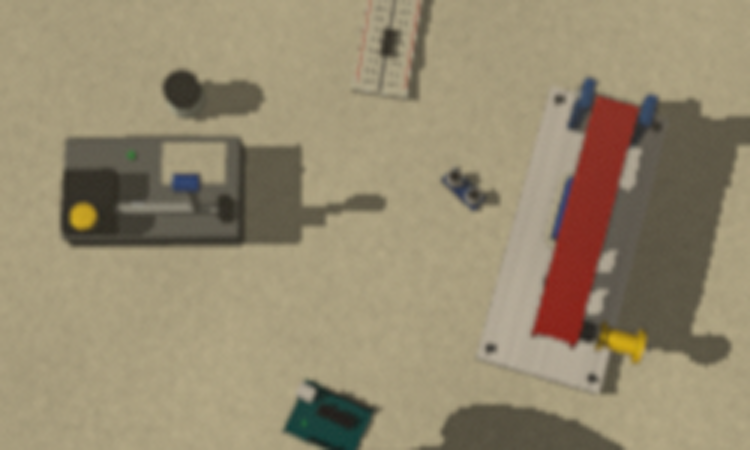

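View pics/scenecrop.png

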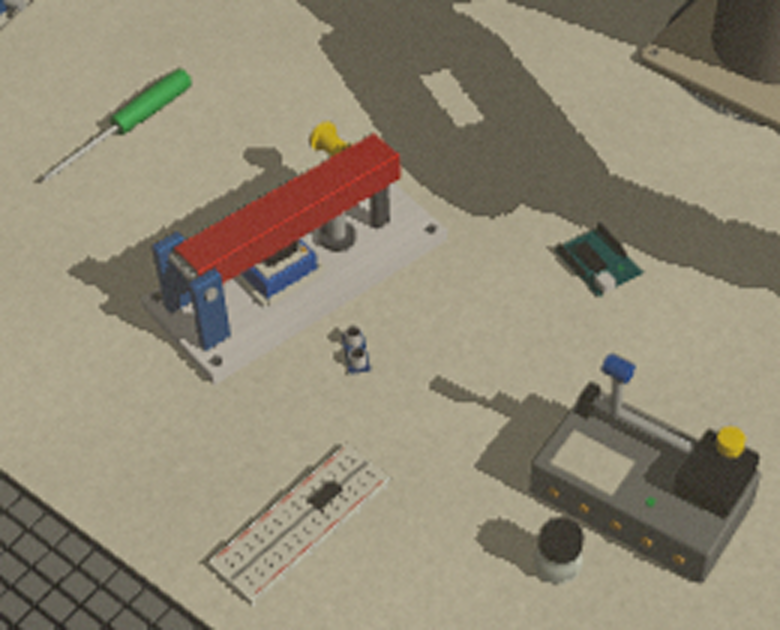

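drive_tool(moves=[0,-1.1,2.7,0,0,0,0,-1.1,2.7,0,0,0,0,-1.1,2.7,0,0,0,0,-1.1,2.7,0,0,0,0,-1.1,2.7,0,0,0,0,-1.1,2.7,0,0,0,0,-1.1,2.7,0,0,0,0,-1.1,2.7,0,0,0,0,-1.1,2.7,0,0,0,0,-1.1,2.7,0,0,0,0,-1.1,2.7,0,0,0,0,-1.1,2.7,0,0,0,0,-1.1,2.7,0,0,0,0,-1.1,2.7,0,0,0,0,0,0,-6.7,0,0,0,0,0,-6.7,0,0,0,0,0,-6.6,0,0,0,0,0,-6.6,0,0,0,0,0,0,0,0,0,0,0,0,0,0], hand=0)

```text
time: 1.77
tool_pos: [517.3, 271.9, 230.8]
tcp_rot: [-161.7, 90.0, -157.3]
ft_force: [0.5, 0.2, 0.2]
finger_gap: 0.0
```

```bash
python3 - <<'E'
from bench import sensors, snapshot, r
import cv2,pickle,numpy as np
st=sensors.sense();print(st)
s=snapshot("wrist");pickle.dump((st,s),open("w1.pkl","wb"));cv2.imwrite("pics/w1.png",s["image"][:,:,::-1])
print(s["camera_matrix"],np.round(s["mount"],3))
E
```

```text
{'time': 1.7667, 'joint_pos': array([ 2.27039277e+01,  5.12310106e+00,  8.78363055e+01,  1.13861566e-05,
        8.70864661e+01, -7.16980156e+01]), 'qd': array([ 0.11563412, -0.14036406, -0.1085185 , -0.0479789 , -0.05662997,
        1.84597785]), 'joint_efforts': array([-1.10584272e-01, -5.47308791e+01, -5.00670362e+01, -6.83644394e-03,
        4.74815039e-03, -9.29329041e-01]), 'tool_pos': array([517.27728823, 271.92417681, 230.83659685]), 'tcp_rot': array([-161.71221816,   89.95412729, -157.3102754 ]), 'ft_force': array([0.45761741, 0.24734656, 0.18094213]), 'wrist_torque': array([-0.05348914,  0.02787687,  0.00556271]), 'finger_gap': 0.030234637452399637}
[[371.64829954   0.         323.47170926]
 [  0.         371.64829954 242.18722124]
 [  0.           0.           1.        ]] [[-1.00000e-03 -2.98000e-01  9.55000e-01 -1.43402e+02]
 [ 1.00000e+00 -0.00000e+00  1.00000e-03 -1.32300e+00]
 [ 0.00000e+00  9.55000e-01  2.98000e-01 -7.62230e+01]
 [ 0.00000e+00  0.00000e+00  0.00000e+00  1.00000e+00]]
```

View pics/w1.png

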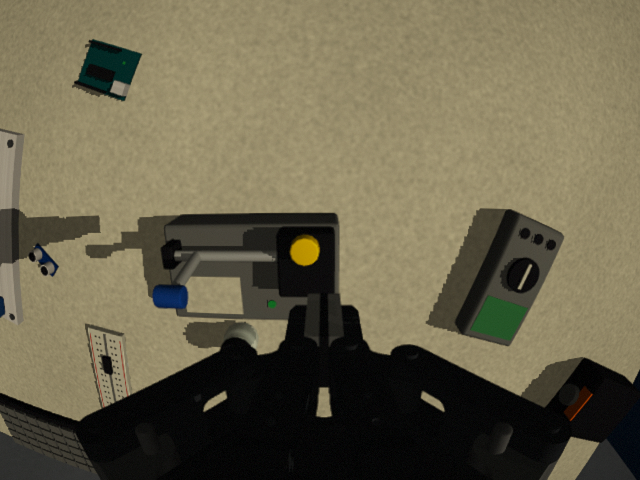

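The wrist view shows the button at about (305,250), the lever tip at (170,296) and the closed fingers at (323,300).

```bash
cat >> h.py <<'E'
def toolR(st): return R.from_euler("xyz",st["tcp_rot"],degrees=True).as_matrix()
def wworld(st,s):
    K=s["camera_matrix"];z=s["z_map"];v,u=np.mgrid[:480,:640]
    a=(u-K[0,2])/K[0,0];b=(v-K[1,2])/K[1,1];th=np.hypot(a,b)+1e-9
    k=np.tan(th)/th
    p=np.stack([a*k*z,b*k*z,z],-1);M=s["mount"]
    return (p@M[:3,:3].T+M[:3,3])@toolR(st).T+st["tool_pos"], z>0
E
python3 - <<'E'
import pickle;from h import *
st,s=pickle.load(open("w1.pkl","rb"))
W,ok=wworld(st,s);hsv=cv2.cvtColor(s["image"],cv2.COLOR_RGB2HSV).astype(int)
print(toolR(st).round(3))
def stat(n,a,b,c,e,f):
    h=hsv[b:e,a:c].reshape(-1,3);w=W[b:e,a:c].reshape(-1,3);m=f(h,w)&ok[b:e,a:c].ravel();w=w[m]
    print(n,len(w),np.median(w,0).round(1),w.mean(0).round(1),np.percentile(w,2,axis=0).round(1),np.percentile(w,98,axis=0).round(1));return w
stat("button",285,230,325,270,lambda h,w:(h[:,1]>130)&(h[:,0]>18)&(h[:,0]<35)&(w[:,2]>85))
stat("tip",148,280,192,312,lambda h,w:(h[:,1]>130)&(h[:,0]>100)&(h[:,0]<130))
w=stat("box",155,205,345,300,lambda h,w:(w[:,2]>46)&(w[:,2]<54))
print(cv2.minAreaRect(w[:,:2].astype(np.float32)))
E
```

```text
[[-0.001 -0.077  0.997]
 [-0.     0.997  0.077]
 [-1.    -0.    -0.001]]
button 684 [537.  256.9  92.5] [537.1 256.9  92.2] [527.1 246.4  86.7] [548.4 267.4  94. ]
tip 728 [563.1 161.3 142.9] [563.7 160.9 141.7] [557.6 148.  132.8] [572.4 170.9 145.6]
box 7015 [568.8 189.1  50.6] [566.  191.   50.5] [527.1 125.   47.2] [606.6 286.8  52.4]
((567.5911865234375, 204.40066528320312), (78.02190399169922, 169.4083709716797), 5.189969539642334)
```

drive_tool(moves=[0,-0.85,0.95,0,0,0,0,-0.8,0.95,0,0,0,2.2,0,0,0,0,0,2.2,0,0,0,0,0,2.2,0,0,0,0,0,2.2,0,0,0,0,0,2.2,0,0,0,0,0,1.9,0,0,0,0,0,0,0,0,0,0,0])

```text
time: 2.57
tool_pos: [535.6, 255.0, 97.2]
tcp_rot: [-161.7, 89.6, -157.2]
ft_force: [-0.4, -0.3, -1.2]
finger_gap: 0.0
```

drive_tool(moves=[0.2,0,0,0,0,0,0.2,0,0,0,0,0,0.1,0,0,0,0,0,0.1,0,0,0,0,0,0.1,0,0,0,0,0,0.1,0,0,0,0,0,0.1,0,0,0,0,0,0.1,0,0,0,0,0,0.1,0,0,0,0,0,0.1,0,0,0,0,0,0.1,0,0,0,0,0,0,0,0,0,0,0,0,0,0,0,0,0,0,0,0,0,0,0])

```text
time: 3.73
tool_pos: [537.8, 257.2, 89.5]
tcp_rot: [35.7, 90.0, 40.3]
ft_force: [-1.0, -0.4, 2.9]
finger_gap: -0.1
```

```bash
python3 - <<'E'
from bench import sensors, snapshot, r
import cv2,pickle,numpy as np
st=sensors.sense();print(st["time"],st["tool_pos"],st["ft_force"])
s=snapshot("scene");cv2.imwrite("pics/s2.png",cv2.resize(s["image"][190:340,300:500,::-1],None,fx=4,fy=4))
E
```

```text
3.7333 [537.82998389 257.18005324  89.47129869] [-1.04999905 -0.3585154   2.90705944]
```

View pics/s2.png

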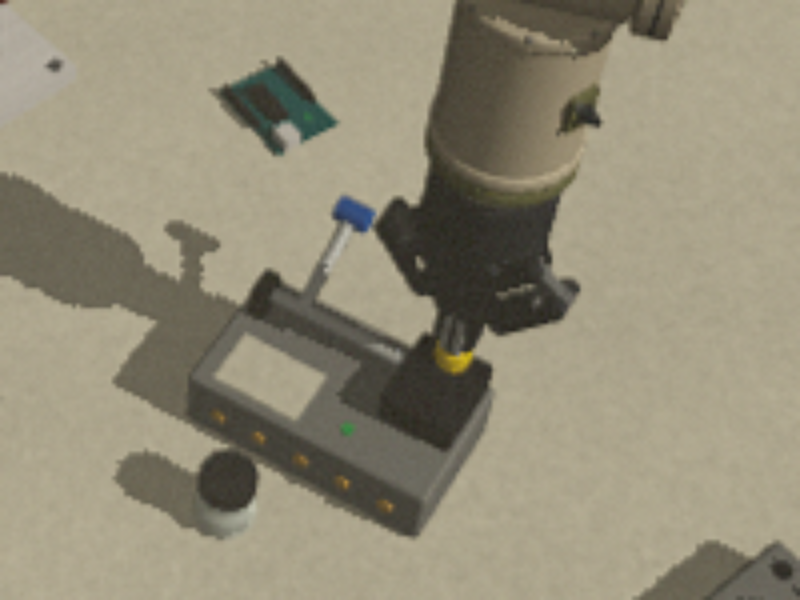

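The lever (tip at about (352,213) in the crop) is still up and the press is only partial at about 3 N, so I press further.

drive_tool(moves=[0.1,0,0,0,0,0,0.1,0,0,0,0,0,0.1,0,0,0,0,0,0.1,0,0,0,0,0,0.1,0,0,0,0,0,0.1,0,0,0,0,0,0,0,0,0,0,0,0,0,0,0,0,0,0,0,0,0,0,0,0,0,0,0,0,0,0,0,0,0,0,0])

```text
time: 4.7
tool_pos: [538.0, 257.3, 85.8]
tcp_rot: [10.2, 90.0, 14.8]
ft_force: [-10.7, -3.3, 21.9]
finger_gap: 0.1
```

```bash
python3 - <<'E'
from bench import sensors, snapshot, r
import cv2,pickle,numpy as np
st=sensors.sense();print(st["time"],st["tool_pos"],st["ft_force"])
s=snapshot("scene");cv2.imwrite("pics/s3.png",cv2.resize(s["image"][190:340,300:500,::-1],None,fx=4,fy=4))
E
```

```text
4.7 [537.98971127 257.25631865  85.79968119] [-10.69973862  -3.2992262   21.88553808]
```

View pics/s3.png

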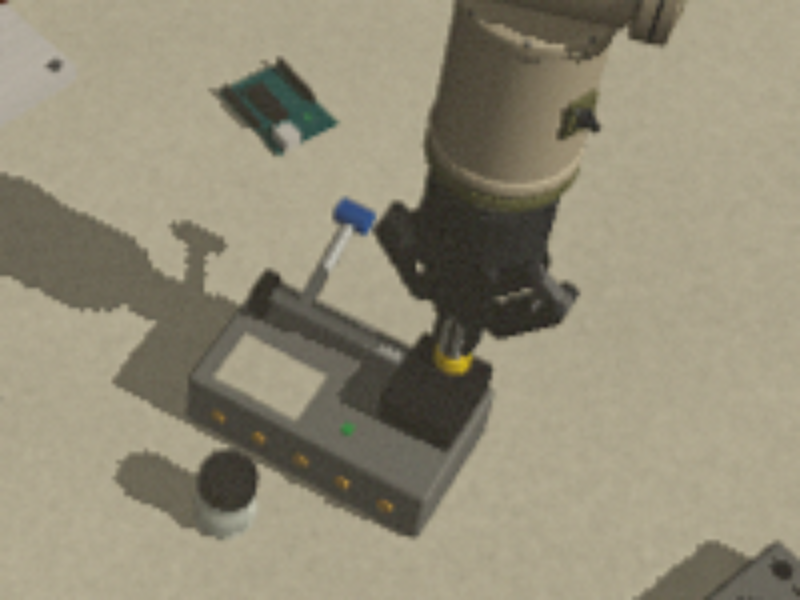

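```bash
python3 - <<'E'
from bench import sensors, snapshot, r
import pickle;from h import *
st=sensors.sense()
for n in("scene","top"):
    s=snapshot(n);W=world(s);hsv=cv2.cvtColor(s["image"],cv2.COLOR_RGB2HSV).astype(int)
    a,b,c,e=(370,230,396,255) if n=="scene" else (235,240,265,285)
    h=hsv[b:e,a:c].reshape(-1,3);w=W[b:e,a:c].reshape(-1,3)
    m=(h[:,1]>130)&(h[:,0]>100)&(h[:,0]<130);print(n,np.median(w[m],0),m.sum())
    a,b,c,e=(365,210,430,280)if n=="scene" else (180,200,290,310)
    w=W[b:e,a:c].reshape(-1,3);m=(w[:,2]>100)&(w[:,2]<160)&(w[:,0]<620);print(np.percentile(w[m],[0,2,98],axis=0))
    cv2.imwrite(f"pics/{n}4.png",cv2.resize(s["image"][200:320,180:300,::-1] if n=="top" else s["image"][200:300,340:440,::-1],None,fx=5,fy=5))
s=snapshot("wrist");cv2.imwrite("pics/w4.png",s["image"][:,:,::-1])
E
```

```text
scene [497.00369569 157.45961519  99.99914038] 34
[[490.87228415 142.2074834  100.07640301]
 [494.88988349 151.42363435 100.72197173]
 [556.69013994 293.33025397 159.23827103]]
top [492.14466016 151.69351492  99.70104583] 21
[[485.13491271 140.49997312 100.04182877]
 [485.61821926 140.53905477 100.15178988]
 [537.79550712 225.06362906 159.49293565]]
```

View pics/w4.png

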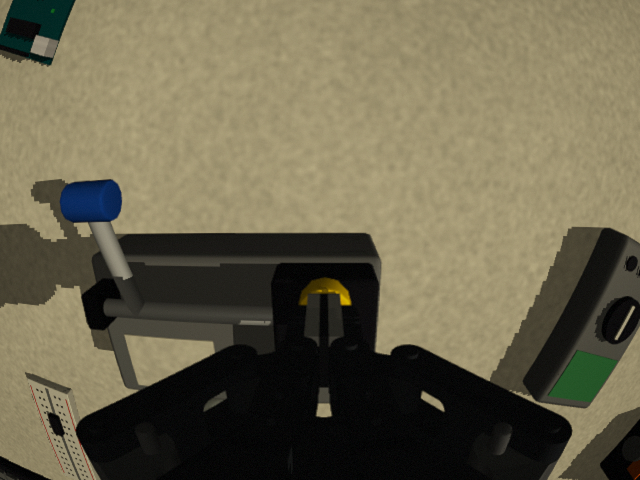

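View pics/top4.png

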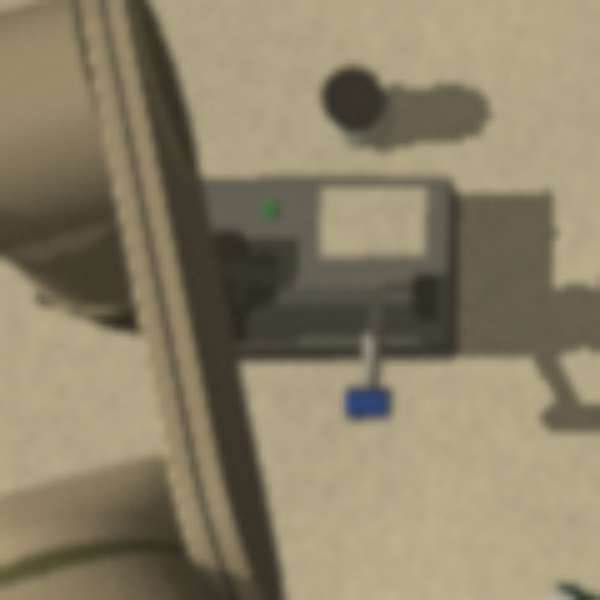

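drive_tool(moves=[-1,0,0,0,0,0,-2.5,0,0,0,0,0,-2.5,0,0,0,0,0,-2,0,0,0,0,0,0,-2,-1.1,0,0,0,0,-2,-1.1,0,0,0,0,-2,-1.1,0,0,0,0,-2,-1,0,0,0,0,-2,-1,0,0,0,0,0,0,0,0,0,0,0,0,0,0,0], hand=5)

```text
time: 5.82
tool_pos: [492.7, 152.4, 163.0]
tcp_rot: [-178.1, 90.0, -173.6]
ft_force: [0.2, 1.3, -0.2]
finger_gap: 49.9
```

```bash
python3 - <<'E'
from bench import sensors, snapshot, r
import pickle;from h import *
st=sensors.sense();s=snapshot("wrist");cv2.imwrite("pics/w5.png",s["image"][:,:,::-1])
print(st["tool_pos"],st["ft_force"],st["finger_gap"]);print(toolR(st).round(3))
W,ok=wworld(st,s);hsv=cv2.cvtColor(s["image"],cv2.COLOR_RGB2HSV).astype(int)
m=(hsv[...,1]>130)&(hsv[...,0]>100)&(hsv[...,0]<130)&ok&(W[...,2]>80)&(W[...,2]<110)&(abs(W[...,0]-493)<30)&(abs(W[...,1]-153)<30)
w=W[m];print(len(w),w.mean(0),np.percentile(w,[2,98],axis=0))
E
```

```text
[492.73773469 152.36458297 162.95498831] [ 0.22746759  1.33558973 -0.24361446] 49.8637132079792
[[-0.    -0.079  0.997]
 [-0.     0.997  0.079]
 [-1.    -0.    -0.   ]]
1083 [491.65970356 152.58868578 100.25579114] [[484.73925993 141.64486914  94.17835735]
 [500.45624973 163.57007972 103.04196284]]
```

View pics/w5.png

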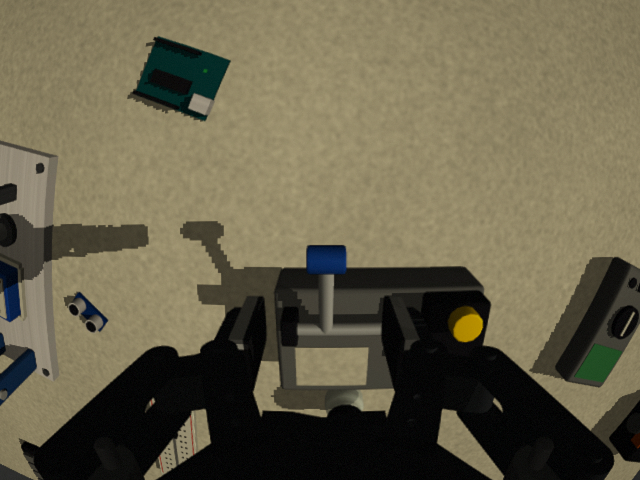

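drive_tool(moves=[2.5,0,0,0,0,0,2.5,0,0,0,0,0,2,0,0,0,0,0,1.5,0,0,0,0,0,0.6,0,0,0,0,0,0,0,0,0,0,0,0,0,0,0,0,0])

```text
time: 6.45
tool_pos: [493.2, 153.7, 72.6]
tcp_rot: [130.4, 90.0, 135.0]
ft_force: [-0.0, -1.0, 0.7]
finger_gap: 50.0
```

drive_tool(moves=[0,0,0,0,0,0,0,0,0,0,0,0,0,0,0,0,0,0,0,0,0,0,0,0,0,0,0,0,0,0,0,0,0,0,0,0], hand=1.5, grip_force=20)

```text
time: 6.95
tool_pos: [494.1, 153.7, 73.8]
tcp_rot: [18.9, 89.8, 23.5]
ft_force: [-0.6, 2.5, 6.2]
finger_gap: 23.5
```

drive_tool(moves=[-0.7,0,0.33,0,0,0,-0.65,0,0.41,0,0,0,-0.61,0,0.47,0,0,0,-0.55,0,0.54,0,0,0,-0.49,0,0.6,0,0,0,-0.41,0,0.64,0,0,0,-0.35,0,0.69,0,0,0,-0.27,0,0.72,0,0,0,-0.18,0,0.75,0,0,0,-0.11,0,0.76,0,0,0,-0.02,0,0.77,0,0,0,0.05,0,0.63,0,0,0,0,0,0,0,0,0,0,0,0,0,0,0,0,0,0,0,0,0])

```text
time: 8.2
tool_pos: [566.3, 159.4, 116.0]
tcp_rot: [17.7, 89.9, 22.3]
ft_force: [-0.0, 4.9, 5.2]
finger_gap: 23.6
```

```bash
cat > look.py <<'E'
import sys
from bench import sensors, snapshot, r
from h import *
n,f=sys.argv[1:3]
st=sensors.sense();s=snapshot(n);im=s["image"][:,:,::-1]
if len(sys.argv)>3:
    a,b,c,e,k=map(int,sys.argv[3:8]);im=cv2.resize(im[b:e,a:c],None,fx=k,fy=k,interpolation=cv2.INTER_CUBIC)
cv2.imwrite(f"pics/{f}.png",im);print(st["time"],st["tool_pos"].round(1),st["ft_force"].round(1),st["finger_gap"])
E
python3 look.py wrist w6
```

```text
8.2 [566.3 159.4 116. ] [-0.   4.9  5.2] 23.588479233078182
```

View pics/w6.png

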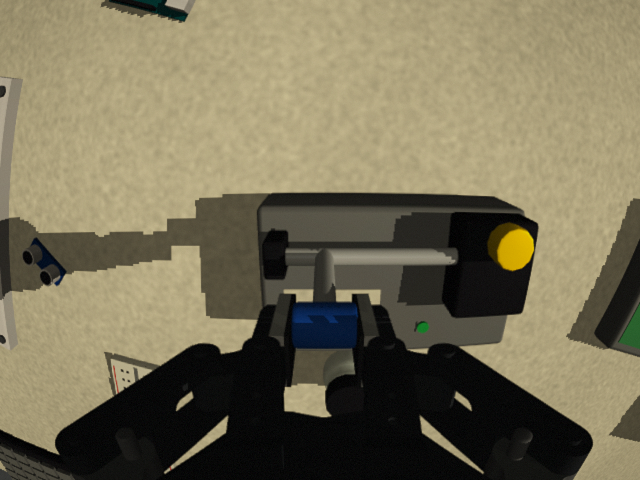

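Bar held at about (325,325), past the pivot. I nudge it to the stop, hold, then release.

drive_tool(moves=[0,0,0.2,0,0,0,0,0,0,0,0,0,0,0,0,0,0,0,0,0,0,0,0,0,0,0,0,0,0,0])

```text
time: 8.67
tool_pos: [567.7, 159.5, 115.9]
tcp_rot: [44.1, 90.0, 48.7]
ft_force: [-2.7, 4.9, 6.2]
finger_gap: 23.6
```

drive_tool(moves=[0,0,0,0,0,0,0,0,0,0,0,0,0,0,0,0,0,0,0,0,0,0,0,0,0,0,0,0,0,0,0,0,0,0,0,0], hand=5)

```text
time: 9.17
tool_pos: [567.8, 159.0, 115.0]
tcp_rot: [-130.4, 90.0, -125.8]
ft_force: [-0.6, -0.8, 0.5]
finger_gap: 50.0
```

drive_tool(moves=[-1,0,0,0,0,0,-2,0,0,0,0,0,-2,0,0,0,0,0,-2,0,0,0,0,0,-2,0,0,0,0,0,0,0,0,0,0,0,0,0,0,0,0,0])

```text
time: 9.75
tool_pos: [569.0, 159.4, 207.5]
tcp_rot: [5.3, 89.8, 10.0]
ft_force: [-0.4, -0.5, -1.1]
finger_gap: 50.1
```

```bash
python3 look.py wrist w7; python3 look.py scene s7 300 190 500 340 4
```

```text
9.75 [569.  159.4 207.5] [-0.4 -0.5 -1.1] 50.1352168636171
9.8 [568.1 159.2 205.8] [-0.9  0.7 -0.5] 50.06657103987696
```

View pics/w7.png

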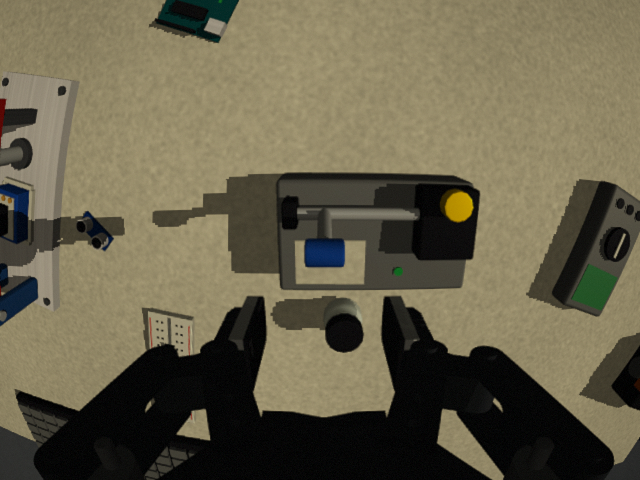

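View pics/s7.png

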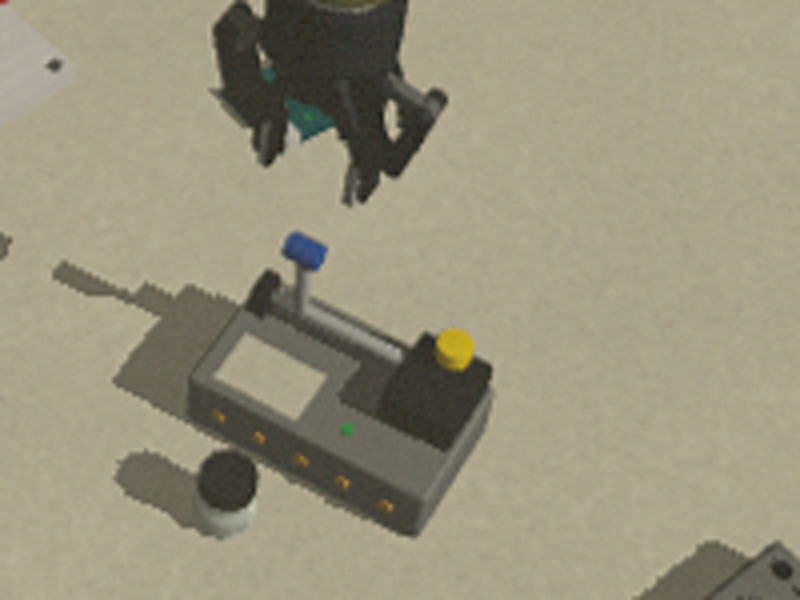

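Lever is home: the tip at (304,248) in the crop matches its start position, and the button is up. Next, to the knob.

drive_tool(moves=[-0.1,-3,-1.05,0,0,0,-0.1,-3,-1.05,0,0,0,-0.1,-3,-1.05,0,0,0,-0.1,-3,-1.05,0,0,0,-0.1,-3,-1.05,0,0,0,-0.1,-3,-1.05,0,0,0,-0.1,-3,-1.05,0,0,0,-0.1,-3,-1.05,0,0,0,-0.1,-3,-1.05,0,0,0,-0.1,-3,-1.05,0,0,0,-0.1,-3,-1.05,0,0,0,-0.1,-3,-1.05,0,0,0,-0.1,-3,-1.05,0,0,0])

```text
time: 10.93
tool_pos: [461.7, -241.4, 216.6]
tcp_rot: [141.5, 89.9, 146.1]
ft_force: [0.5, -0.3, -0.3]
finger_gap: 50.1
```

drive_tool(moves=[0,0,0,7.1,0,0,0,0,0,7.1,0,0,0,0,0,7.1,0,0,0,0,0,7.1,0,0,0,0,0,7.1,0,0,0,0,0,7.1,0,0,0,0,0,7.1,0,0,0,0,0,7.1,0,0,0,0,0,7.1,0,0,0,0,0,7.1,0,0,0,0,0,7.1,0,0,0,0,0,7.1,0,0,0,0,0,7.1,0,0,0,0,0,7.1,0,0,0,0,0,7.1,0,0,0,0,0,0,0,0,0,0,0,0,0,0])

```text
time: 12.35
tool_pos: [462.5, -240.1, 216.9]
tcp_rot: [-111.4, 89.9, 146.9]
ft_force: [0.1, 0.3, 0.6]
finger_gap: 50.1
```

```bash
python3 - <<'E'
from bench import sensors, snapshot, r
import pickle;from h import *
st=sensors.sense();s=snapshot("wrist");cv2.imwrite("pics/w8.png",s["image"][:,:,::-1])
pickle.dump((st,s),open("w8.pkl","wb"))
print(st["time"],st["tool_pos"],st["finger_gap"]);print(toolR(st).round(3))
W,ok=wworld(st,s);hsv=cv2.cvtColor(s["image"],cv2.COLOR_RGB2HSV).astype(int)
m=(hsv[...,1]>130)&(hsv[...,0]>18)&(hsv[...,0]<35)&ok&(W[...,2]>50)&(W[...,2]<100)&(abs(W[...,0]-463)<50)&(abs(W[...,1]+242)<50)
w=W[m];print(len(w),w.mean(0),np.percentile(w,[2,98],axis=0))
v,u=np.nonzero(m);print(u.min(),u.max(),v.min(),v.max())
m=(hsv[...,1]>130)&((hsv[...,0]<8)|(hsv[...,0]>172))&ok&(W[...,2]>99)&(W[...,2]<112)
w=W[m];r_=cv2.minAreaRect(w[:,:2].astype(np.float32));print(r_,cv2.boxPoints(r_),np.median(w[:,2]))
E
```

```text
12.35 [ 462.50642955 -240.12795599  216.92193142] 50.069151279514394
[[-0.002  0.979 -0.202]
 [ 0.001 -0.202 -0.979]
 [-1.    -0.002 -0.001]]
1563 [ 462.06122271 -241.63065249   77.42541063] [[ 445.97860102 -261.14718014   65.41859836]
 [ 476.02398071 -219.73144848   84.38760555]]
304 342 198 254
((689.34228515625, -334.21478271484375), (161.8967742919922, 567.5181884765625), 42.70742416381836) [[ 437.39825 -180.60464]
 [ 822.32025 -597.6322 ]
 [ 941.2863  -487.82492]
 [ 556.3643   -70.79736]] 105.68689865869976
```

View pics/w8.png

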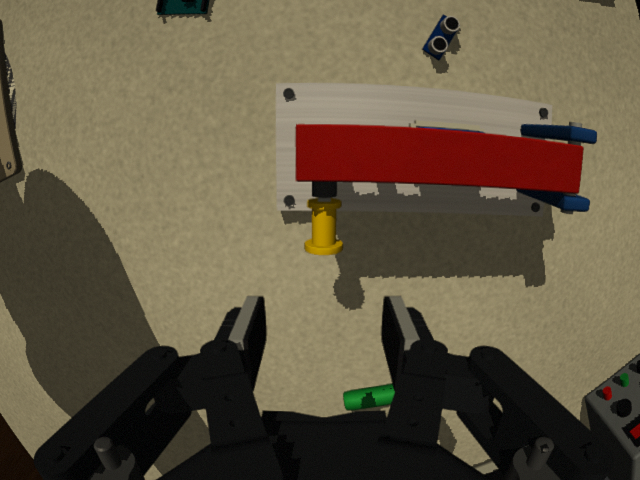

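```bash
python3 - <<'E'
import pickle;from h import *
st,s=pickle.load(open("w8.pkl","rb"))
W,ok=wworld(st,s);hsv=cv2.cvtColor(s["image"],cv2.COLOR_RGB2HSV).astype(int)
RT=toolR(st)
m=(hsv[...,1]>130)&(hsv[...,0]>18)&(hsv[...,0]<35)&ok&(W[...,2]>50)&(W[...,2]<100)&(abs(W[...,0]-463)<50)&(abs(W[...,1]+242)<50)
T=(W-st["tool_pos"])@RT
for v in range(198,255,3):
    q=T[v][m[v]];print(v,len(q),q.mean(0).round(1),q[:,1].min().round(1),q[:,1].max().round(1), "topz",(st["tool_pos"][2]-q[:,0].min()).round(1))
E
```

```text
198 3 [156.2   2.6 -19.4] -5.9 7.2 topz 61.6
201 23 [ 1.455e+02  1.000e-01 -1.900e+01] -12.8 13.4 topz 74.0
204 34 [137.2   0.2 -18.2] -12.7 13.2 topz 83.0
207 31 [136.5   0.6 -16. ] -11.1 12.3 topz 82.9
210 24 [140.5   0.2 -12.8] -8.9 9.4 topz 78.9
213 24 [139.9   0.2 -10.5] -8.9 9.4 topz 80.5
216 24 [140.    0.2  -8.1] -8.9 9.4 topz 79.2
219 24 [140.1   0.2  -5.6] -8.9 9.4 topz 79.5
222 24 [139.8   0.2  -3.3] -9.0 9.4 topz 80.3
225 24 [139.9   0.2  -0.8] -9.0 9.5 topz 79.4
228 23 [139.9   0.6   1.6] -9.0 9.5 topz 79.7
231 24 [139.9   0.2   4.1] -9.1 9.5 topz 79.9
234 24 [139.9   0.2   6.6] -9.0 9.6 topz 79.9
237 24 [140.5   0.2   9.2] -9.1 9.6 topz 79.2
240 35 [144.1  -0.2  12.8] -14.4 14.0 topz 79.0
243 39 [142.5  -0.2  14.9] -15.8 15.5 topz 79.3
246 39 [138.3  -0.2  16.1] -15.8 15.3 topz 80.9
249 38 [135.6   0.3  17.7] -14.8 15.4 topz 84.7
252 32 [134.2   0.3  19.7] -12.2 12.6 topz 85.4
```

drive_tool(moves=[2.5,0,0,0,0,0,2.5,0,0,0,0,0,2.5,0,0,0,0,0,2.5,0,0,0,0,0,2.5,0,0,0,0,0,2,0,0,0,0,0,1.5,0,0,0,0,0,0.9,0,0,0,0,0,0,0,0,0,0,0,0,0,0,0,0,0,0,0,0,0,0,0])

```text
time: 13.32
tool_pos: [463.9, -241.0, 50.4]
tcp_rot: [69.5, 89.9, -32.3]
ft_force: [0.6, 0.4, 0.8]
finger_gap: 50.0
```

```bash
python3 look.py wrist w9
```

```text
13.3167 [ 463.9 -241.    50.4] [0.6 0.4 0.8] 50.02642143767807
```

View pics/w9.png

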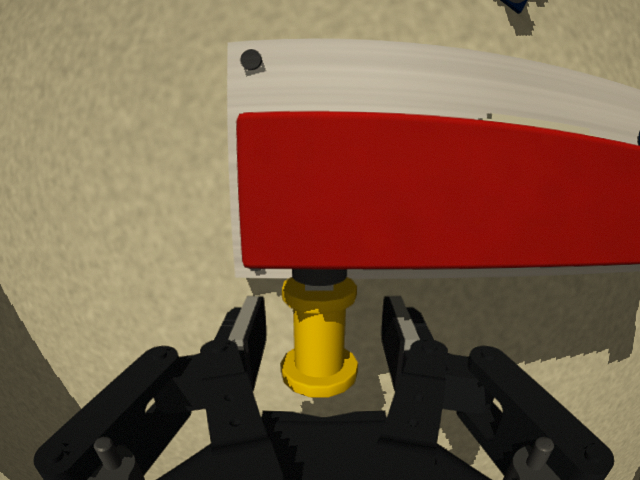

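Waist at about (318,335), centred between the pads and between collar and flange. I close now.

drive_tool(moves=[0.2,0,0,0,0,0,0,0,0,0,0,0,0,0,0,0,0,0,0,0,0,0,0,0,0,0,0,0,0,0,0,0,0,0,0,0,0,0,0,0,0,0,0,0,0,0,0,0], hand=1, grip_force=45)

```text
time: 14.03
tool_pos: [462.4, -240.6, 47.8]
tcp_rot: [-78.4, 89.9, 179.7]
ft_force: [-7.0, 1.6, 7.2]
finger_gap: 18.5
```

drive_tool(moves=[0,0,0.2,0,0,0,0,0,0.2,0,0,0,0,0,0.2,0,0,0,0,0,0.2,0,0,0,0,0,0.2,0,0,0,0,0,0.2,0,0,0,0,0,0,0,0,0,0,0,0,0,0,0,0,0,0,0,0,0])

```text
time: 14.78
tool_pos: [460.2, -250.9, 47.7]
tcp_rot: [-141.0, 89.8, 117.1]
ft_force: [-4.8, 9.2, 9.1]
finger_gap: 18.7
```

```bash
python3 look.py wrist w10
```

```text
14.7833 [ 460.2 -250.9   47.7] [-4.8  9.2  9.1] 18.673684333014037
```

View pics/w10.png

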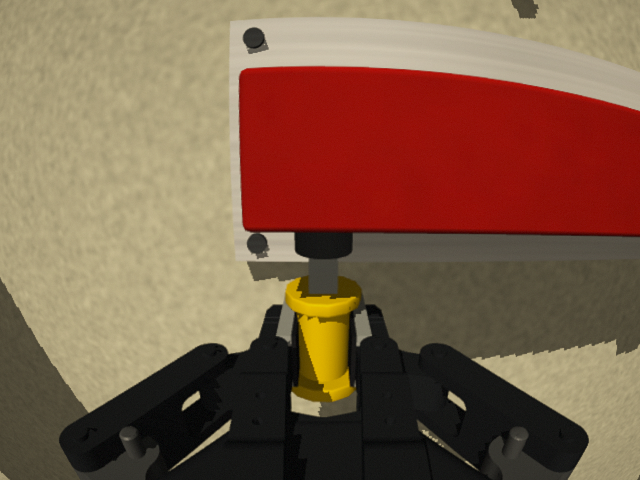

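The latch is about 10 mm out, with the stem visible at (323,275). I pull on to the stop.

drive_tool(moves=[0,0,0.2,0,0,0,0,0,0.2,0,0,0,0,0,0.1,0,0,0,0,0,0,0,0,0,0,0,0,0,0,0,0,0,0,0,0,0])

```text
time: 15.33
tool_pos: [459.4, -254.5, 47.6]
tcp_rot: [-154.8, 89.7, 103.4]
ft_force: [-4.0, 14.0, 11.5]
finger_gap: 18.6
```

drive_tool(moves=[-0.5,0,0,0,0,0,-0.7,0,0,0,0,0,-0.7,0,0,0,0,0,-0.9,0,0,0,0,0,-0.9,0.05,0,0,0,0,-0.9,0.1,0,0,0,0,-0.9,0.1,0,0,0,0,-0.9,0.15,0,0,0,0,-0.8,0.15,0,0,0,0,-0.7,0.2,0,0,0,0,-0.5,0.1,0,0,0,0,0,0,0,0,0,0,0,0,0,0,0,0,0,0,0,0,0,0])

```text
time: 16.5
tool_pos: [465.6, -255.7, 129.3]
tcp_rot: [-124.7, 89.5, 133.4]
ft_force: [-7.5, 11.3, -1.0]
finger_gap: 18.4
```

```bash
python3 look.py wrist w11;python3 look.py scene s11 170 100 430 330 3
```

```text
16.5 [ 465.6 -255.7  129.3] [-7.5 11.3 -1. ] 18.354078701521175
16.55 [ 465.6 -255.7  129.2] [-6.5 11.9 -1.5] 18.33102061217694
```

View pics/w11.png

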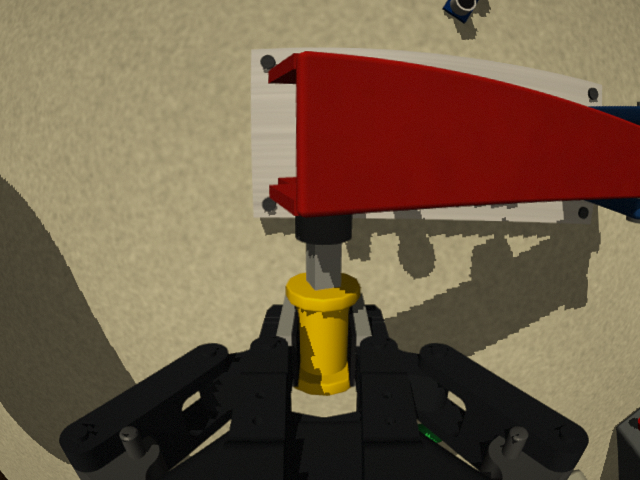

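View pics/s11.png

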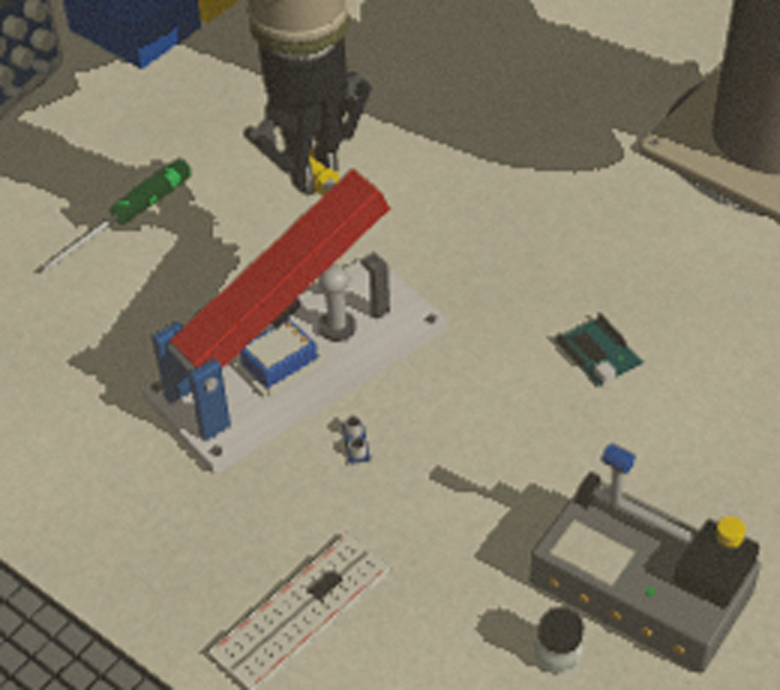

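The tongue is lifted and the knob is held at (325,340) in the wrist view. The lever is home, and the module and bystanders are in place. I check that it holds still before handing in.

drive_tool(moves=[0,0,0,0,0,0,0,0,0,0,0,0,0,0,0,0,0,0,0,0,0,0,0,0,0,0,0,0,0,0,0,0,0,0,0,0])

```text
time: 17.1
tool_pos: [465.6, -255.7, 129.2]
tcp_rot: [-124.7, 89.5, 133.4]
ft_force: [-5.8, 11.7, -1.0]
finger_gap: 18.4
```

```bash
python3 - <<'E'
from bench import sensors, snapshot, r
import pickle;from h import *
st=sensors.sense();print(st["time"],st["tool_pos"],st["ft_force"],st["finger_gap"],abs(st["qd"]).max())
s=snapshot("top");W=world(s);hsv=cv2.cvtColor(s["image"],cv2.COLOR_RGB2HSV).astype(int)
ok=(s["z_map"]>0)
# tongue slope: red points
m=(hsv[...,1]>130)&((hsv[...,0]<8)|(hsv[...,0]>172))&ok&(abs(W[...,0]-568)<130)&(abs(W[...,1]+202)<60)&(W[...,2]>90)
w=W[m];d=(w[:,:2]-[568,-201.5])@[np.cos(np.radians(12)),-np.sin(np.radians(12))]
print("red",len(w), "slope", np.arctan(-np.polyfit(d,w[:,2],1)[0]) if len(w)>20 else None)
s0=pickle.load(open("d0.pkl","rb"))
s=snapshot("scene");df=np.abs(s["image"].astype(int)-s0["scene"]["image"]).sum(2)
print("diff trip/lever",df[240:325,340:430].mean(),"bboard",df[275:330,235:300].mean(),"sensor",df[236:256,280:296].mean(),"module",df[208:232,250:276].mean(),"meter",df[325:390,445:520].mean())
E
```

```text
17.1 [ 465.56377315 -255.72646726  129.15221896] [-5.80229469 11.67064517 -1.02283802] 18.412209403918812 0.09149616684423342
red 1064 slope 0.36815288203799834
diff trip/lever 6.907712418300654 bboard 5.461538461538462 sensor 6.5125 module 61.61538461538461 meter 6.849641025641025
```

```bash
python3 -c "
from bench import r,sensors
print(r.hand_in());print(sensors.sense()['time'])"
```

```text
the job is handed in; nothing more can be done
None
the job is handed in; nothing more can be done
```

The job is handed in at about 17 s of the 54 s allowed, with the gripper holding the tongue up and still. The hand-in reports no verdict.

- **Trip unit:** I pressed the test button to its bottom (fingertips at z ≈ 86 mm, about 22 N). The lever dropped by itself to about (493, 153) mm, clear of the gripper. I pinched the blue crossbar, swung it up past vertical to its stop and let go. In the later pictures the lever stands home and the button is out; the trip area matches the first picture.
- **Latch and tongue:** I pinched the knob waist with 45 N and pulled it out sideways about 14 mm to its stop with the tongue still down. Then I lifted it by about 8 cm.

**Last checks before hand-in:**
- The TCP held steady to 0.1 mm over 0.6 s, with the knob gripped at an 18.4 mm opening.
- The tongue angle from the top camera is 0.37 rad, against about 0.39 expected from the lift; both are inside the required range.
- The breadboard, sensor and meter areas match the first picture. The jar, green board and screwdriver I checked by eye only; they look unmoved.
- The module still lies in its nest by eye. The picture comparison there gave nothing useful, because the lifted tongue uncovered it.

I first read the lever as still up after the press, because of perspective in the scene view. A depth measurement showed it had already dropped.

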